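# Wedge the rocking sharpening machine

## Task

The green sharpening machine leans and rocks because the foot under the orange pad is too short. Push the dark wooden wedge along the bench, thin end first, under that foot until the machine stands level and the wedge is tight, then press down firmly on the orange pad with the fingertips to check that it no longer rocks, and let go. Do not pick up the wedge or lift the machine, and leave the other things on the bench where they are.

Things in the scene. Friction and masses are not known exactly. Their poses are not given: they have to be found in the camera images.
- stand: The two sound rubber feet (28 across) the green machine rocks on; they do not shift. Origin on the bench under the machine's middle; feet at (-90, 90) and (90, -90) in its x, y; z up. Base plate 220x220, underside 24 up when level; stone and motor, up to 235 high, stand where y > -65. An outrigger bar 34 wide runs from the plate to -y at x = -30, ending at y = -200; underside 24, top 38 up.
- grinder (a joint): Lean of the machine about the line through its two sound feet, rad: 0 = level, third good foot on the bench (hard stop); grows as the outrigger dips; 0.067 = fully leaned on a lug under the plate (hard stop), where it rests at the start by its own weight. Lifting the short foot takes about 3 to 5 N.
- foot: The short foot: a black rubber ball foot, 24 across, under the outer end of the outrigger, at (-30, -170) in the stand's x, y. Origin at its lowest point: 15.5 above the bench when level, about 6 when fully leaned.
- pad: Round orange pad, 32 across, 6 thick, on top of the outrigger right above the short foot. Origin at the centre of its underside, 38 above the bench when level (top at 44); z up. Nothing taller stands within 75 of it.
- wedge: Loose dark-wood wedge lying on the bench, 140 long, 50 wide, about 60 g. Origin at the centre of its flat underside; x runs along it to the thin end, z up. The top slopes evenly from 21 high at the tail to 3 at the nose (x = +70). It starts with the nose roughly aimed at the short foot, about along the stand's +y, 10 to 65 short of it.
- wedge_tail (a point): Centre of the wedge's blunt upright tail face, 50 wide and 20 high (10 above the underside, wedge x = -70); axes as the wedge's.
- wedge_seat (a point): Point on the wedge's slope 96 behind the nose (wedge x = -26, 15.5 up), about where the short foot bears when the machine is level; there the wedge jams against the level stop, and it stays where it is left.
- timber: Bystander: pale half-lapped timber offcut 200x50x30 (mm), origin at its underside; leave alone.
- hammer: Bystander: hammer lying flat, about 300 long, its grip to -x (mm), origin at its underside; leave alone.
- chisel: Bystander: chisel with a wooden grip, 240 long, lying along its x (mm), origin at its underside; leave alone.
- pencil_case: Bystander: black pencil case with an orange zip, 190x60x55 (mm), origin at its underside; leave alone.
- glue: Bystander: yellow glue bottle with a red cap, 56 across, 160 high (mm), origin at its underside; leave alone.
- square: Bystander: carpenter's try square lying flat, 165x100x16, brown stock (mm), origin at its underside; leave alone.
- mug: Bystander: blue mug, 80 across, 90 high (mm), origin at its underside; leave alone.

How it is judged:
By the outcome, as a careful person would: the job done as asked, in the order asked, and still so for the second after the job is handed in, with the robot touching nothing.
It also fails if it takes over 64 s, if anything falls off the work surface, if the arm or the gripper's body presses on something with over 40 N, if the wrist force passes 120 N, or if a joint passes its speed limit or range.

## Robot

A 7-joint arm with a two-finger parallel gripper is mounted at the origin on the work surface. World frame = base frame: x ahead of the robot, y to its left, z up, the work surface at z = 0. Lengths are in m, angles in rad, forces in N, time in s.
With the tool pointing down it reaches from about 0.425 to 0.925 m from the base axis. Payload 6.8 kg.
Tool frame: the origin (TCP) lies between the finger pads; the fingertips stand 17 mm ahead of it and the grasp point (between the pads) lies 2 mm behind it; z points along the fingers, x is the direction in which the jaws open and shut, and the axes are right-handed (so a half turn about z gives the same grasp; the last joint's range is limited). The gripper opens to 85 mm and grips with 20 to 120 N. Pads are 22 mm wide; open, the fingers measure 114 mm over their backs; the gripper's body (76 mm by 85 mm) begins 54 mm behind the grasp point. The pads swing forward as they close: fully open they stand 13 mm farther back than shut.
Start: joints at [-1.395, 0.477, 0.022, 1.555, -0.011, 1.109, -0.083], TCP at [0.189, 0.648, 0.248] pointing down, gripper open.
Joint ranges: [-2.96, 2.96], [-0.34, 2.1], [-1.41, 1.46], [0.24, 2.44], [-1.37, 4.51], [0.17, 1.92], [-2.96, 2.96]. Speed limits (rad/s): [2.39, 2.39, 3.14, 3.14, 3.14, 3.14, 3.14].

## Interface

Orientations are given as a unit quaternion [w, x, y, z].
In Python, from station import readout, read_camera, get_calibration, bot, models gives the robot as it stands.
- The arm moves only by the tool carry_out, never from a script. Its argument "deltas" is a list of rows, each a list of 2 entries, a list of its own where there are three numbers: the shift along the tool's x, y, z in cm, then the turn about the tool's z in degrees. A call has 1 to 10 rows; each row is the pose to reach, as a shift and turn from the pose measured when the call began, along the tool's axes at that moment; what a row does not reach only later rows make up. A row lasts 1/8 s, in which the tool goes at most 62.5 mm and 10.7 degrees, less where a joint would pass 70% of its speed; a pose out of reach is approached as far as the arm can. A call with a gripper value outside its range is refused whole. "hand" is the opening, from 0 (shut) to 1 (fully open), set as the call begins (left out, the last holds). The fingers move at their own pace and stop on an object; "newtons" is the grip in N (left out, the last holds). Time passes only in rows, so rows that repeat a pose let the fingers close. It gives the time, the measured TCP pose, the force and the opening at its end, in the units of the state.
- readout.get_obs(): the state, without advancing time (a new reading comes with each control period).
- read_camera(name): name is "side" or "top" or "wrist"; returns the picture (480x640x3 uint8, red, green, blue); there is no depth.
- get_calibration(name): a dict with "fov_y" (degrees; the focal length in pixels is half the picture's height over the tangent of half this angle, whatever the lens; pixels are square), "cx", "cy" (the principal point, pixels), "world_from_camera" (4x4, takes a point from camera to world coordinates). Camera axes: x right, y down, z forward; pixel columns grow to the right and rows downward; lengths in m; the calibration is good to about 2 mm. A picture is of the moment at which its call begins: read the wrist's pose just before it. get_calibration takes no time and is no camera call; for the wrist camera it gives the pose at the moment of the call.
- bot.hand_in(): hands the job in, once; it reports no verdict.
Trained networks look in the newest picture that a camera, given by its name, has taken for a name from the list of things; names that differ only in an ending like _2 or _b are one class to them, and where a whole thing is asked for, a point or a joint stands for the part that bears it (a point fixed in the world has none). Each returns a list of dicts, best first, with "score" (0 to 1); they miss things now and then, are a little off and sometimes report something else, mostly with a low value. They report only what shows in the picture. A call takes as long as a camera call.
- models.spot_in(query, camera): "centre" ([row, column] in pixels, amid what is visible of it).
The state is a dict: "t": time; "q": joint angles; "joint_vel": joint speeds; "joint_torque": joint torques, N m; "eef_pos": TCP position; "tool_rot": TCP orientation; "contact_force": force on the tool from outside, world axes, zero at the start; "torque": the same for the moment, N m; "gripper_width": opening from 0.0 (shut) to 1.0 (fully open).
Only numpy, scipy, OpenCV 4.12 (cv2) and the standard library are available. Lean on these libraries where they do the work, as an engineer would, in place of code of your own. Each camera call takes 0.05 s, during which the arm holds its last target. There are 200 camera calls.

## Working session

There is one attempt and no reset: what is moved stays moved. The work goes in short steps, Python scripts to look and compute and a tool call to move; the robot and the scene stay as the last step left them, time stands still between calls to the robot, and variables do not carry over. Pictures are saved under pics/ and viewed, about 8 in all and at most 12, crops included, and the job is handed in when it is done.

Besides the shell and the picture viewer there is one more tool, called after "Call:" as name(argument=value, ...) on one line, values as JSON. carry_out: Moves the arm, as the interface text tells. Its arguments: {"type":"object","properties":{"deltas":{"type":"array"},"hand":{"type":"number"},"newtons":{"type":"number"}},"required":["deltas"]}

```bash
mkdir -p pics; cat > h.py <<'E'
import numpy as np,cv2
from station import readout, read_camera, get_calibration, bot, models
def ray(c,uv,z):
    k=get_calibration(c) if isinstance(c,str) else c
    f=240/np.tan(np.radians(k["fov_y"]/2)); T=np.array(k["world_from_camera"])
    d=T[:3,:3]@np.array([(uv[0]-k["cx"])/f,(uv[1]-k["cy"])/f,1]); o=T[:3,3]
    return o+d*(z-o[2])/d[2]
def proj(c,p):
    k=get_calibration(c); f=240/np.tan(np.radians(k["fov_y"]/2)); T=np.array(k["world_from_camera"])
    q=T[:3,:3].T@(np.array(p)-T[:3,3]); return np.array([k["cx"]+f*q[0]/q[2],k["cy"]+f*q[1]/q[2]])
def snap(c,n):
    im=read_camera(c); cv2.imwrite(f"pics/{n}.png",im[:,:,::-1]); return im
E
python3 - <<'E'
from h import *
np.set_printoptions(precision=4,suppress=True)
a=snap("top","top0");b=snap("side","side0")
o=readout.get_obs();print(o["t"],o["eef_pos"],o["tool_rot"],o["contact_force"])
Z=dict(pad=.035,wedge=.01,wedge_tail=.01,grinder=.1,foot=.01)
for c in("top","side"):
    k=get_calibration(c);print(c,k["fov_y"],k["cx"],k["cy"],np.array(k["world_from_camera"]))
    for n in Z:
        for r in models.spot_in(n,c)[:2]:
            v,u=r["centre"];print(c,n,round(r["score"],2),u,v,ray(c,(u,v),Z[n]))
E
```

```text
0.1 [0.1889 0.6475 0.2474] [ 0.0005  0.8     0.6    -0.0006] [-0.2154 -0.456   0.0283]
top 54.328419545414164 318.0450059437348 233.5737925342469 [[ 0.0194 -0.9955  0.0923  0.3581]
 [-0.9998 -0.0203 -0.009  -0.0927]
 [ 0.0108 -0.0921 -0.9957  1.3899]
 [ 0.      0.      0.      1.    ]]
top pad 0.45 282.1 213.6 [0.5401 0.0011 0.035 ]
top wedge 0.93 313.3 220.1 [ 0.526  -0.0903  0.01  ]
top wedge 0.71 434.3 289.5 [ 0.328  -0.4499  0.01  ]
top wedge_tail 0.58 313.7 219.1 [ 0.529  -0.0914  0.01  ]
top grinder 0.64 226.9 199.0 [0.5691 0.1511 0.1   ]
top grinder 0.28 315.8 221.1 [ 0.5124 -0.0974  0.1   ]
top foot 0.43 320.1 221.5 [ 0.5222 -0.1106  0.01  ]
side 44.98765095087659 325.80451595599067 244.1238053925802 [[ 0.7603 -0.4335  0.4838 -0.2675]
 [-0.6495 -0.4946  0.5775 -1.0066]
 [-0.0111 -0.7533 -0.6576  1.1002]
 [ 0.      0.      0.      1.    ]]
side wedge 0.83 330.8 253.3 [ 0.5198 -0.0881  0.01  ]
side wedge_tail 0.92 331.3 256.6 [ 0.5118 -0.0995  0.01  ]
side grinder 0.68 299.9 190.0 [0.5684 0.1062 0.1   ]
```

View pics/top0.png

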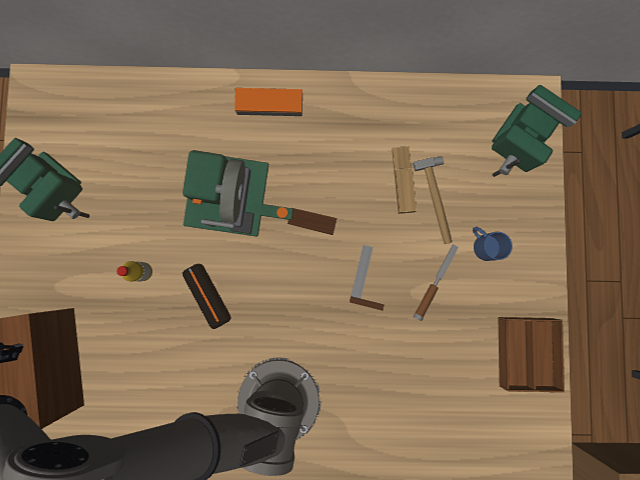

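View pics/side0.png

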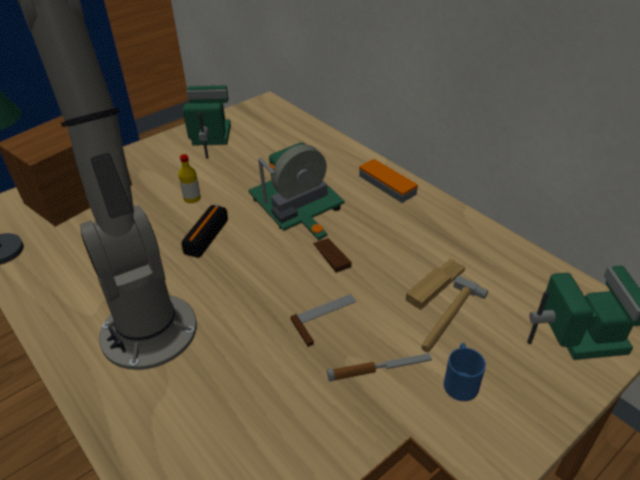

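The top view shows the orange pad at about (282,213), the wedge from about (289,215) to (336,227) with its nose towards the pad, and the machine to the left. The bench is clear around the tail. Next I'll segment the wedge and pad.

```bash
python3 - <<'E'
from h import *
np.set_printoptions(precision=4,suppress=True)
im=cv2.imread("pics/top0.png"); 
c=im[180:250,255:355]; hsv=cv2.cvtColor(c,cv2.COLOR_BGR2HSV)
m=((hsv[...,2]<115)&((hsv[...,0]<14)|(hsv[...,0]>170))).astype(np.uint8)
n,l,s,ce=cv2.connectedComponentsWithStats(m);i=1+s[1:,4].argmax();print(s[i],ce[i]+[255,180])
pts=np.argwhere(l==i)[:,::-1].astype(np.float32)+[255,180]
W=np.array([ray("top",p,.008)[:2] for p in pts]).astype(np.float32)
r=cv2.minAreaRect(W*1000);print("wedge rect mm",r,cv2.boxPoints(r))
P=((hsv[...,0]<18)&(hsv[...,1]>180)&(hsv[...,2]>170)).astype(np.uint8)
n,l,s,ce=cv2.connectedComponentsWithStats(P);i=1+s[1:,4].argmax();print(s[i],ce[i]+[255,180],ray("top",ce[i]+[255,180],.036))
im=cv2.imread("pics/side0.png");hs=cv2.cvtColor(im[215:245,300:335],cv2.COLOR_BGR2HSV)
P=((hs[...,0]<18)&(hs[...,1]>180)&(hs[...,2]>170)).astype(np.uint8)
n,l,s,ce=cv2.connectedComponentsWithStats(P);i=1+s[1:,4].argmax();print(s[i],ce[i]+[300,215],ray("side",ce[i]+[300,215],.036))
# plate corners by eye
for p in [(269,163),(259,236),(184,226)]:print(ray("top",p,.03))
a=cv2.imread("pics/top0.png")[140:260,170:350];cv2.imwrite("pics/crop1.png",cv2.resize(a,None,fx=4.4,fy=4.4,interpolation=cv2.INTER_CUBIC))
E
```

```text
[ 33  28  49  27 747] [312.7282 220.9465]
wedge rect mm ((525.0174560546875, -86.14016723632812), (137.012939453125, 50.80488967895508), 77.06798553466797) [[ 484.9279 -147.2241]
 [ 534.4442 -158.594 ]
 [ 565.107   -25.0562]
 [ 515.5907  -13.6863]]
[22 28 10 10 73] [281.726  212.1507] [0.5442 0.0022 0.036 ]Traceback (most recent call last):
  File "<stdin>", line 14, in <module>
ValueError: attempt to get argmax of an empty sequence
```

Call:
carry_out(deltas=[[[0,0,-6],0],[[0,5,-11],5],[[-2,11,-11],12],[[-4,17,-11],20],[[-8,23,-11],28],[[-11.7,29,-11],36],[[-16,33,-11],42],[[-21,36,-11],48],[[-26,38,-11],52],[[-32,40,-11],55]], hand=0.12)

```text
t: 1.85
eef_pos: [0.4835, 0.2336, 0.3584]
tool_rot: [-0.0, 0.987, 0.161, 0.0]
contact_force: [0.9, 0.0, 0.9]
gripper_width: 0.122
```

```bash
python3 - <<'E'
from h import *
np.set_printoptions(precision=4,suppress=True)
for p in [(269,163),(259,236),(184,226)]:print(ray("top",p,.03))
from scipy.spatial.transform import Rotation as R
o=readout.get_obs();q=o["tool_rot"];print(o["q"],o["eef_pos"],R.from_quat(q,scalar_first=True).as_matrix())
M=R.from_quat(q,scalar_first=True).as_matrix()
print("to .49,-.16,.33 cm",100*M.T@(np.array([.49,-.16,.33])-o["eef_pos"]),"turn",np.degrees(np.arctan2(M[1,0],M[0,0]))+12.9)
E
```

```text
[0.6909 0.0441 0.03  ]
[0.4736 0.067  0.03  ]
[0.4984 0.2862 0.03  ]
[-0.9101  0.1561  0.395   1.763  -0.0633  1.2343 -0.1743] [0.4835 0.2336 0.3584] [[ 0.9479  0.3186  0.0006]
 [ 0.3186 -0.9479  0.0002]
 [ 0.0007 -0.     -1.    ]]
to .49,-.16,.33 cm [-11.9296  37.5191   2.8355] turn 31.480270292469676
```

Call:
carry_out(deltas=[[[-2,6,1],6],[[-4,12,2],12],[[-6,18,2.8],18],[[-8,24,2.8],24],[[-10,30,2.8],29],[[-11.9,36,2.8],31.5],[[-11.9,37.5,2.8],31.5],[[-11.9,37.5,2.8],31.5],[[-11.9,37.5,2.8],31.5]])

```text
t: 2.98
eef_pos: [0.4903, -0.1584, 0.3302]
tool_rot: [-0.0, 0.994, -0.112, 0.0]
contact_force: [-0.2, 0.3, 0.3]
gripper_width: 0.121
```

```bash
python3 - <<'E'
from h import *
np.set_printoptions(precision=4,suppress=True)
print(readout.get_obs()["contact_force"])
k=get_calibration("wrist");im=snap("wrist","w1")
import json;json.dump({a:np.array(b).tolist() for a,b in k.items()},open("k1.json","w"))
for n,z in dict(pad=.035,wedge=.01,wedge_tail=.01,foot=.01).items():
    for r in models.spot_in(n,"wrist")[:2]:
        v,u=r["centre"];print(n,round(r["score"],2),u,v,ray(k,(u,v),z))
E
```

```text
[-0.2229  0.3199  0.2726]
pad 0.79 330.7 43.9 [0.5431 0.0056 0.035 ]
wedge 0.74 330.0 130.8 [ 0.5241 -0.0832  0.01  ]
wedge_tail 0.76 325.0 130.6 [ 0.5181 -0.0816  0.01  ]
foot 0.32 310.8 402.5 [ 0.407  -0.4814  0.01  ]
```

View pics/w1.png

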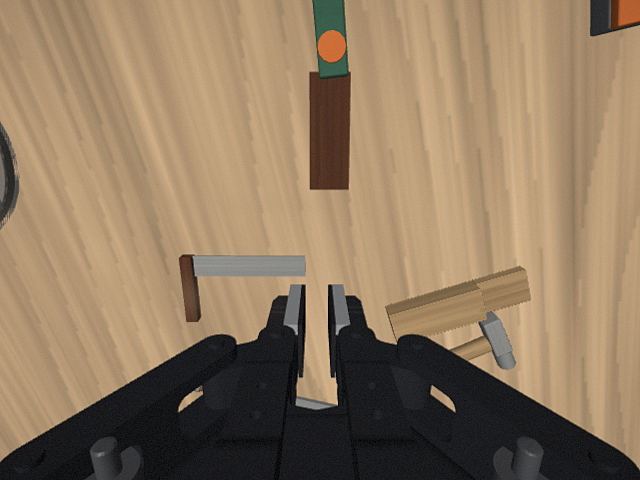

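The wrist view shows the wedge at columns 310–349 with its tail edge at row 189 and nose edge at row 72. The pad is at (331,45), and the square and timber sit behind the tail.

```bash
python3 - <<'E'
from h import *
import json
np.set_printoptions(precision=4,suppress=True)
k=json.load(open("k1.json"))
im=cv2.imread("pics/w1.png")
hsv=cv2.cvtColor(im,cv2.COLOR_BGR2HSV)
m=((hsv[...,2]<120)&((hsv[...,0]<14)|(hsv[...,0]>170))&(hsv[...,1]>80)).astype(np.uint8);m[:60]=0;m[215:]=0;m[:,:295]=0;m[:,365:]=0
P=np.argwhere(m)[:,::-1].astype(np.float32)
print(P.min(0),P.max(0),len(P))
r=cv2.minAreaRect(P);print(r)
row=lambda v:(P[P[:,1]==v,0].min(),P[P[:,1]==v,0].max()+1)
print(row(80),row(110),row(180))
a,b=row(185); v=P[:,1].max()+1
for z in(.0,.02):print("tail",z,[ray(k,(u,v),z)for u in(a,b)])
a,b=row(84)
print("nose",[ray(k,(u,P[:,1].min()),.003)for u in(a,b)])
o=((hsv[...,0]<18)&(hsv[...,1]>180)&(hsv[...,2]>170));o[80:]=0;o[:,:300]=0;o[:,365:]=0
Q=np.argwhere(o)[:,::-1].mean(0);print("pad",Q,ray(k,Q,.036),ray(k,(334,77),.03))
print("sq",ray(k,(305,257),.01),"timber",ray(k,(388,306),.03))
E
```

```text
[309.  60.] [350. 189.] 4480
((329.5, 124.5), (129.0, 41.0), 90.0)
(np.float32(310.0), np.float32(350.0)) (np.float32(310.0), np.float32(350.0)) (np.float32(310.0), np.float32(349.0))
tail 0.0 [array([ 0.4825, -0.1512,  0.    ]), array([ 0.5334, -0.1627,  0.    ])]
tail 0.02 [array([ 0.4836, -0.1482,  0.02  ]), array([ 0.5322, -0.1593,  0.02  ])]
nose [array([0.5181, 0.0011, 0.003 ]), array([ 0.5648, -0.0095,  0.003 ])]
pad [331.3527  45.9191] [0.5433 0.0033 0.036 ] [ 0.5401 -0.0271  0.03  ]
sq [ 0.4551 -0.2389  0.01  ] timber [ 0.553  -0.3278  0.03  ]
```

Call:
carry_out(deltas=[[[1.6,2.9,6],0],[[1.6,2.9,12],0],[[1.6,2.9,18],0],[[1.6,2.9,23],0],[[1.6,2.9,27],0],[[1.6,2.9,29],0],[[1.6,2.9,30],0],[[1.6,2.9,30.6],0],[[1.6,2.9,30.6],0],[[1.6,2.9,30.6],0]])

```text
t: 4.47
eef_pos: [0.5003, -0.1904, 0.0251]
tool_rot: [-0.0, 0.994, -0.111, 0.001]
contact_force: [-0.8, -0.4, 0.3]
gripper_width: 0.125
```

```bash
python3 - <<'E'
from h import *
o=readout.get_obs();print(o["eef_pos"],o["tool_rot"],o["contact_force"])
k=get_calibration("wrist");im=snap("wrist","w2")
E
```

```text
[ 0.50031311 -0.19038393  0.02509802] [-3.00968323e-04  9.93767870e-01 -1.11464573e-01  9.89389563e-04] [-0.80002489 -0.39065448  0.34540295]
```

View pics/w2.png

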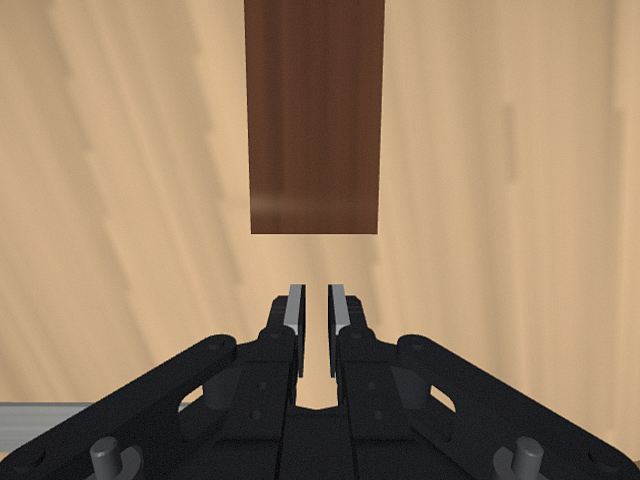

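The tail is square to the fingers and centred, at columns 251–378 against a finger middle of about 317. I'll start the push.

Call:
carry_out(deltas=[[[0,-0.8,0],0],[[0,-1.6,0],0],[[0,-2.2,0],0],[[0,-2.8,0],0],[[0,-3.4,0],0],[[0,-4.0,0],0],[[0,-4.6,0],0],[[0,-5.2,0],0],[[0,-5.8,0],0],[[0,-6.4,0],0]])

```text
t: 5.78
eef_pos: [0.5145, -0.1276, 0.0251]
tool_rot: [-0.0, 0.994, -0.111, 0.001]
contact_force: [-0.7, -0.5, 0.0]
gripper_width: 0.119
```

```bash
python3 - <<'E'
from h import *
o=readout.get_obs();print(o["eef_pos"],o["contact_force"])
k=get_calibration("wrist");im=snap("wrist","w3")
E
```

```text
[ 0.51451789 -0.12755687  0.02510135] [-0.65762981 -0.54388994  0.00699606]
```

View pics/w3.png

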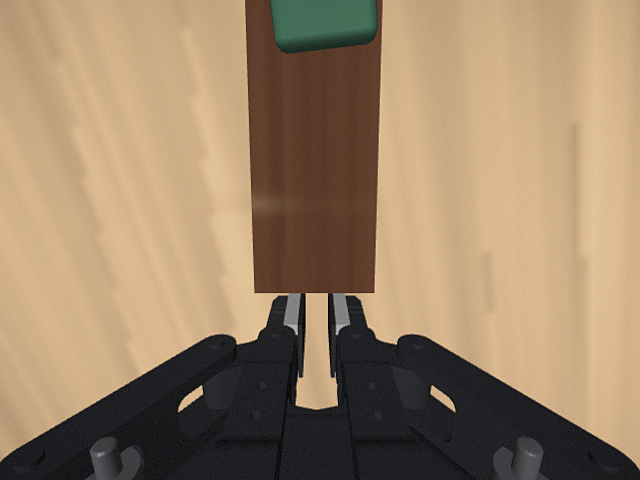

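The fingers are flush on the tail at row 293, and the outrigger end (columns 272–378) is over the wedge. I'll keep pushing.

Call:
carry_out(deltas=[[[0,-0.5,0],0],[[0,-1.0,0],0],[[0,-1.5,0],0],[[0,-2.0,0],0],[[0,-2.5,0],0],[[0,-3.0,0],0],[[0,-3.5,0],0],[[0,-4.0,0],0],[[0,-4.5,0],0],[[0,-5.0,0],0]])

```text
t: 7.08
eef_pos: [0.5254, -0.0793, 0.0251]
tool_rot: [0.0, 0.994, -0.112, 0.001]
contact_force: [-1.6, -4.6, -1.3]
gripper_width: 0.124
```

Call:
carry_out(deltas=[[[0,-0.3,0],0],[[0,-0.6,0],0],[[0,-0.9,0],0],[[0,-1.2,0],0],[[0,-1.5,0],0]])

```text
t: 7.7
eef_pos: [0.5288, -0.0645, 0.0251]
tool_rot: [0.0, 0.994, -0.112, 0.001]
contact_force: [-1.4, -4.5, 0.4]
gripper_width: 0.121
```

```bash
python3 - <<'E'
from h import *
o=readout.get_obs();print(o["eef_pos"],o["contact_force"])
k=get_calibration("wrist");im=snap("wrist","w4")
E
```

```text
[ 0.52875436 -0.06452546  0.0250976 ] [-1.42000232 -4.48860484  0.4245887 ]
```

View pics/w4.png

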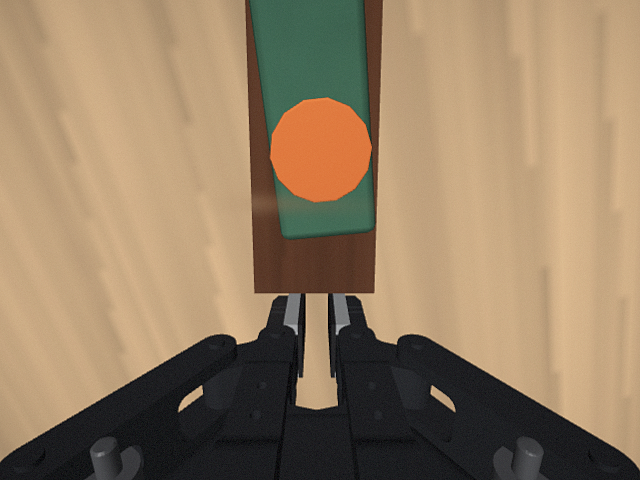

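The pad centre at (321,150) is now nearer the tail edge at row 293, the push force is about 4.5 N, and about 14 mm remains. I'll push slowly and watch for the force to rise.

Call:
carry_out(deltas=[[[0,-0.2,0],0],[[0,-0.4,0],0],[[0,-0.6,0],0],[[0,-0.8,0],0],[[0,-0.9,0],0],[[0,-0.9,0],0]])

```text
t: 8.5
eef_pos: [0.531, -0.0548, 0.0251]
tool_rot: [-0.0, 0.994, -0.111, 0.001]
contact_force: [-1.3, -2.9, 0.8]
gripper_width: 0.12
```

Call:
carry_out(deltas=[[[0,-0.1,0],0],[[0,-0.2,0],0],[[0,-0.3,0],0],[[0,-0.3,0],0]])

```text
t: 9.0
eef_pos: [0.5317, -0.0516, 0.0251]
tool_rot: [-0.0, 0.994, -0.111, 0.001]
contact_force: [-0.4, -3.6, 0.3]
gripper_width: 0.118
```

Call:
carry_out(deltas=[[[0,-0.1,0],0],[[0,-0.2,0],0],[[0,-0.2,0],0]])

```text
t: 9.38
eef_pos: [0.5322, -0.0494, 0.0251]
tool_rot: [-0.0, 0.994, -0.111, 0.001]
contact_force: [-0.1, -3.6, -0.1]
gripper_width: 0.123
```

Call:
carry_out(deltas=[[[0,-0.1,0],0],[[0,-0.2,0],0],[[0,-0.2,0],0]])

```text
t: 9.75
eef_pos: [0.5325, -0.0483, 0.0251]
tool_rot: [0.0, 0.994, -0.111, 0.001]
contact_force: [-1.2, -5.1, 0.6]
gripper_width: 0.124
```

Call:
carry_out(deltas=[[[0,-0.1,0],0],[[0,-0.2,0],0],[[0,-0.2,0],0]])

```text
t: 10.12
eef_pos: [0.5325, -0.048, 0.0251]
tool_rot: [0.001, 0.994, -0.112, 0.001]
contact_force: [-2.3, -7.9, 0.8]
gripper_width: 0.115
```

Call:
carry_out(deltas=[[[0,-0.1,0],0],[[0,-0.2,0],0],[[0,-0.2,0],0]])

```text
t: 10.5
eef_pos: [0.5325, -0.0478, 0.0251]
tool_rot: [0.002, 0.994, -0.113, 0.001]
contact_force: [-1.3, -8.7, 1.7]
gripper_width: 0.122
```

The force is rising with no travel, so the wedge is jammed at about the expected seat. One firmer push to make it tight.

Call:
carry_out(deltas=[[[0,-0.2,0],0],[[0,-0.4,0],0],[[0,-0.5,0],0],[[0,-0.5,0],0]])

```text
t: 11.0
eef_pos: [0.5326, -0.0469, 0.0252]
tool_rot: [0.004, 0.993, -0.114, 0.001]
contact_force: [-3.6, -13.6, 2.0]
gripper_width: 0.114
```

```bash
python3 - <<'E'
from h import *
o=readout.get_obs();print(o["eef_pos"],o["contact_force"])
k=get_calibration("wrist");im=snap("wrist","w5")
hsv=cv2.cvtColor(im,cv2.COLOR_RGB2HSV);o=((hsv[...,0]<18)&(hsv[...,1]>180)&(hsv[...,2]>170));o[290:]=0
for s in [o]:
    Q=np.argwhere(s)[:,::-1].mean(0);print(Q,ray(k,Q,.044))
E
```

```text
[ 0.53256903 -0.04694537  0.02516827] [ -3.63043515 -13.60662992   2.04260455]
[323.88919444 208.19362666] [0.54665952 0.00486784 0.044     ]
```

View pics/w5.png

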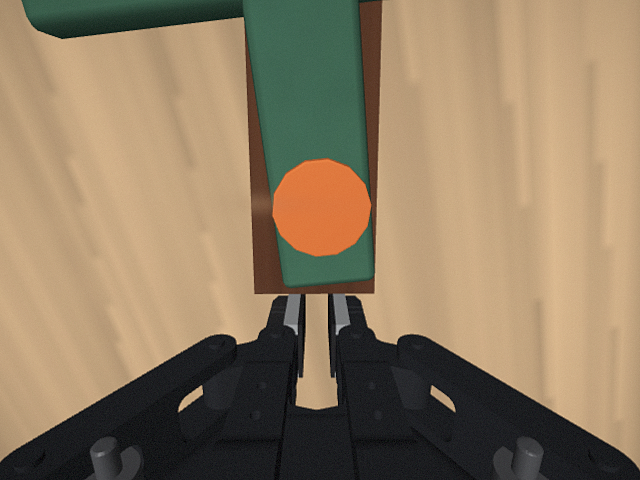

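The pad centre is at (324,208) and the tail edge at row 293. The tail stands about 43 mm behind the foot, against 44 expected, so it is seated. Now I'll back off, rise and shut the fingers.

Call:
carry_out(deltas=[[[0,0.8,0],0],[[0,2,0],0],[[0,3,0],0],[[0,3,-2],0],[[0,3,-6],0],[[0,3,-9],0],[[0,3,-9],0],[[0,3,-9],0]], hand=0)

```text
t: 12.05
eef_pos: [0.5253, -0.075, 0.1149]
tool_rot: [0.004, 0.993, -0.114, 0.001]
contact_force: [0.3, -0.0, -0.5]
gripper_width: -0.002
```

```bash
python3 - <<'E'
from h import *
from scipy.spatial.transform import Rotation as R
np.set_printoptions(precision=4,suppress=True)
o=readout.get_obs();k=get_calibration("wrist");im=snap("wrist","w6")
hsv=cv2.cvtColor(im,cv2.COLOR_RGB2HSV);s=((hsv[...,0]<18)&(hsv[...,1]>180)&(hsv[...,2]>170));s[290:]=0
Q=np.argwhere(s)[:,::-1].mean(0);p=ray(k,Q,.044);print(Q,s.sum(),p)
M=R.from_quat(o["tool_rot"],scalar_first=True).as_matrix();p[2]=.065
print(o["eef_pos"],o["tool_rot"],o["contact_force"],o["gripper_width"],"cm",100*M.T@(p-o["eef_pos"]))
# wedge tail row
im2=im;h=((hsv[...,2]<120)&(hsv[...,0]<14)&(hsv[...,1]>80));h[290:]=0;a=np.argwhere(h);print("tail row",a[:,0].max())
v=a[:,0].max()+1;c=a[a[:,0]>v-8][:,1];t=ray(k,(c.mean(),v),.02);print("tail top",t,"dist to foot",np.linalg.norm((t-p)[:2]))
E
```

```text
[320.1077 120.571 ] 2618 [0.5457 0.0051 0.044 ]
[ 0.5253 -0.075   0.1149] [ 0.0042  0.9934 -0.1142  0.0006] [ 0.2866 -0.0365 -0.5431] -0.0022375792342074303 cm [ 0.1584 -8.3067  4.9228]
tail row 285
tail top [ 0.5206 -0.1019  0.02  ] dist to foot 0.10994940099896422
```

Call:
carry_out(deltas=[[[0.1,-4,0],0],[[0.2,-8.3,0],0],[[0.2,-8.3,2],0],[[0.2,-8.3,3.5],0],[[0.2,-8.3,4.5],0],[[0.2,-8.3,4.7],0],[[0.2,-8.3,4.7],0]])

```text
t: 12.98
eef_pos: [0.5458, 0.0041, 0.0669]
tool_rot: [0.004, 0.993, -0.115, 0.0]
contact_force: [0.6, 0.9, 0.7]
gripper_width: -0.002
```

Call:
carry_out(deltas=[[[0,0,0.2],0],[[0,0,0.4],0],[[0,0,0.6],0],[[0,0,0.8],0],[[0,0,0.8],0]])

```text
t: 13.6
eef_pos: [0.546, 0.0041, 0.0608]
tool_rot: [0.003, 0.993, -0.115, 0.0]
contact_force: [-8.1, 1.4, 24.8]
gripper_width: 0.003
```

Call:
carry_out(deltas=[[[0,0,0.25],0],[[0,0,0.25],0],[[0,0,0.25],0],[[0,0,0.25],0]])

```text
t: 14.1
eef_pos: [0.546, 0.0041, 0.0607]
tool_rot: [0.002, 0.993, -0.115, -0.0]
contact_force: [-10.0, 1.3, 30.9]
gripper_width: 0.001
```

Call:
carry_out(deltas=[[[0,0,-0.5],0],[[0,0,-2],0],[[0,0,-5],0],[[0,4,-8],0],[[0,8.3,-10],0],[[0,8.3,-10],0],[[0,8.3,-10],0]])

```text
t: 14.98
eef_pos: [0.5271, -0.0757, 0.1612]
tool_rot: [0.002, 0.993, -0.115, 0.0]
contact_force: [0.6, 0.0, 0.1]
gripper_width: -0.001
```

```bash
python3 - <<'E'
from h import *
np.set_printoptions(precision=4,suppress=True)
o=readout.get_obs();print(o["t"],o["eef_pos"],o["contact_force"])
snap("side","side1");k=get_calibration("wrist");im=snap("wrist","w7")
a=cv2.imread("pics/side1.png")[130:280,230:380]
b=cv2.imread("pics/w7.png")[:400,150:500]
cv2.imwrite("pics/both.png",np.hstack([cv2.resize(a,(400,400),interpolation=cv2.INTER_CUBIC),b]))
E
```

```text
14.975 [ 0.5271 -0.0757  0.1612] [0.5648 0.0233 0.0828]
```

View pics/both.png

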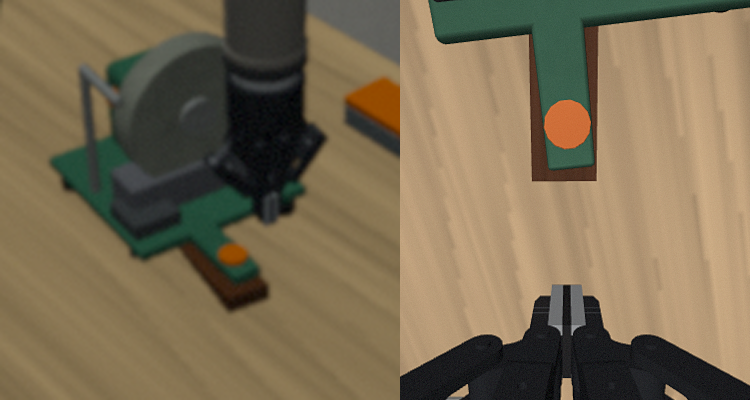

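The wedge is still under the foot and the gripper is clear. One quick check of the tail-to-foot distance, then hand in.

```bash
python3 - <<'E'
from h import *
np.set_printoptions(precision=4,suppress=True)
p=ray("wrist",(317,124),.044);t=ray("wrist",(314,181),.021);d=(p-t)[:2]
print(p,t,d@[.224,.975])
bot.hand_in()
E
```

```text
[0.5455 0.0053 0.044 ] [ 0.5339 -0.0344  0.021 ] 0.04125269925176463
the job is handed in; nothing more can be done
```

The wedge is under the short foot and tight, the machine stands level as far as I can tell, and the job is handed in at about 15 s of the 64 s allowed. No verdict was reported.

- **Wedge:** I pushed it along the bench by its tail, nose first. The push force stayed at 3–5 N while the foot rode up the slope. It then rose to about 14 N with almost no further travel, which means it jammed.
- **Rock check:** I pressed the orange pad with the shut fingertips, to about 31 N down. The fingertips stopped at the level height (pad top about 44 mm). They sank only about 0.1 mm as the force went from 25 to 31 N. There was also a sideways force of about 10 N during the press.
- **Final position:** After letting go, the gripper was clear and reading about zero force. The tail was about 41 mm behind the foot, against 44 mm nominal. It read 43 mm before the press, and both are within what I can measure with the cameras.

My attempt to confirm the tail position automatically between the push and the press gave a false reading, so I ignored it. I measured the tail by eye in the last wrist picture instead. I kept clear of the other things on the bench and saw no contact with them, but I took no final picture of the whole bench to confirm it.

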